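# Comb the ceramic filter rods into their tray

## Robot

A 6-joint arm with a two-finger parallel gripper is mounted at the origin on the work surface. World frame = base frame: x ahead of the robot, y to its left, z up, the work surface at z = 0. Lengths are in m, angles in rad, forces in N, time in s.
With the tool pointing down it reaches from about 0.375 to 0.9 m from the base axis. Payload 3.1 kg.
Tool frame: the origin (TCP) lies at the very end of the fingers, on their centre line; the grasp point (between the pads) lies 19 mm behind it (tcp_to_grasp is the distance from the TCP to the grasp point, in m); z points along the fingers, y is the direction in which the jaws open and shut (so a half turn about z gives the same grasp; the last joint's range is limited). The gripper opens to 85 mm and grips with 20 to 120 N. Pads are 22 mm wide; open, the fingers measure 114 mm over their backs; the gripper's body (76 mm by 85 mm) begins 54 mm behind the grasp point. The pads swing forward as they close: fully open they stand 13 mm farther back than shut.
Start: joints at [-1.468, 0.527, 1.433, -0, 1.181, -0.178], TCP at [0.174, -0.6, 0.231] pointing down, gripper open.
Joint ranges: [-3.08, 3.08], [-0.75, 2.2], [0.22, 2.44], [-1.43, 4.57], [0, 2.65], [-2.85, 2.85]. Speed limits (rad/s): [2.79, 2.79, 3.14, 3.14, 3.14, 3.14].

## Interface

Orientations are given as a unit quaternion [x, y, z, w].
In Python, from station import sense, snapshot, camera_info, sign_off, tcp_to_grasp gives the robot as it stands.
- The arm moves only by the shell command python3 -m inch 'ROWS' [FORCE]. ROWS is JSON, a list of rows, each a list of 3 entries, a list of its own where there are three numbers: the closure, from -1 (fully open) to 1 (shut), so that 0 is half open, then the shift along the tool's x, y, z normalised to -1 to 1, where 1 is 10 cm, then the turn, a rotation vector about the tool's x, y, z normalised to -1 to 1, where 1 is 360 degrees. In form: [[jaw, [dx, dy, dz], [ax, ay, az]], ...]. A call has 1 to 20 rows; each row is the pose to reach, as a shift and turn from the pose commanded when the call began, along the tool's axes at that moment, turning the shorter way round; what a row does not reach only later rows make up. A row lasts 1/10 s, in which the tool goes at most 50 mm and 8.59 degrees, less where a joint would pass 70% of its speed; a pose out of reach is approached as far as the arm can. A call with a number of a shift or a turn outside -1 to 1 is refused whole. A call with a gripper value outside its range is refused whole. The fingers move at their own pace and stop on an object; FORCE is the grip in N (left out, the last holds). Time passes only in rows, so rows that repeat a pose let the fingers close. It gives the time, the measured TCP pose, the force and the opening at its end, in the units of the state.
- sense(): the state, without advancing time (a new reading comes with each control period).
- snapshot(name): name is "side" or "top" or "wrist"; returns (picture, depth): 420x560x3 uint8, blue, green, red; 420x560 float32, m along the optical axis (not along the pixel's ray), 0 where there is no reading.
- camera_info(name): a dict with "K" (3x3 intrinsics, pixels), "origin" and "orientation" of the camera in the world. Camera axes: x right, y down, z forward; pixel columns grow to the right and rows downward; lengths in m; the calibration is good to about 2 mm. The wrist camera is an equidistant fisheye: a pixel r from the principal point sees the ray r / f radians off the axis. A picture is of the moment at which its call begins: read the wrist's pose just before it. camera_info takes no time and is no camera call; for the wrist camera it gives the pose at the moment of the call.
- sign_off(): hands the job in, once; it reports no verdict.
The state is a dict: "t": time; "q": joint angles; "qd": joint speeds; "tau": joint torques, N m; "tcp_pos": TCP position; "tool_rot": TCP orientation; "force": force on the tool from outside, world axes, zero at the start; "ft_torque": the same for the moment, N m; "finger_gap": opening from 0.0 (shut) to 1.0 (fully open).
Only numpy, scipy, OpenCV 4.12 (cv2) and the standard library are available. Lean on these libraries where they do the work, as an engineer would, in place of code of your own. Each camera call takes 0.05 s, during which the arm holds its last target.

## Task

Take the rake out of its holder, rest its teeth lightly on the ridges of the grooved tray and comb along the grooves until all four ceramic rods lie down in the grooves, parallel to them and each in a groove. Comb gently and only with the rake, no fingers on the rods: the rods are brittle and hard pressing marks the tray. Then put the rake back in its holder, hanging by its flange as before, let go, and leave the other things alone.

Things in the scene. Friction and masses are not known exactly. Their poses are not given: they have to be found in the camera images.
- tray: Fixed grey plastic tray, 178 x 180 mm outside (x, y), walls 28 mm high, 4 mm thick. Origin: centre of its underside, z up. Five V grooves run along its x axis, centred at y = -56, -28, 0, 28, 56 mm: 22 mm wide at the top, 6 mm at the bottom, 10 mm deep, floor at z = 6 mm, 170 mm long.
- ridge_mid (a point): Centre of the tray at the height of its ridge tops (z = 16 mm in the tray), tray axes. Six flat ridge tops along x, centred at y = -70, -42, -14, 14, 42, 70 mm; the inner four 6 mm wide, the outer two widen to shelves up to the side walls. Within 15 mm of this point in x the ridges are at first free of rods: the teeth can be set down there. Over 8 N of the rake marks the tray.
- holder: Fixed black stand for the rake: base 90 x 170 x 8 mm, two walls along its y axis (8 mm thick, 160 mm long, tops at z = 100 mm), a slot of 40 mm between them. Origin: centre of its underside. The rake's flange lies across the wall tops and its head hangs in the slot, the row of teeth along the slot, within about 30 mm of the middle.
- rake_grip (a point): Centre of the rake's upright black grip block, 24 x 36 x 50 mm (x, y, z); rake axes, z up, teeth down. 25 to 31 mm below it is a flange 76 x 60 mm (x, y). Below, on a telescopic neck clamped by friction (slips at 40 N) at an unmeasured length that differs each time, hangs the head: its tooth tips are 96 to 118 mm below this point, so touch-down must be felt. 0.24 kg.
- rake_flange (a point): Centre of the underside of the rake's flange, rake axes. The head below it is a bar 16 x 146 x 14 mm (x, y, z) with six teeth pointing down in a row along y at -70, -42, -14, 14, 42, 70 mm (the pitch of the ridges), each 16 mm (x) by 5 mm (y), 26 mm long. The head is sprung: it gives upwards 1 mm per 3 N, 5 mm at most.
- rod1: White round ceramic rod, 110 mm long (its x axis), 8 mm thick, 15 g; origin at its centre. Lies askew at the start (0.30 to 0.40 rad) over the ridge tops, centre at z = 20 mm in the tray, middle over a groove and within 5 mm of the tray's cross centre line, its ends over the ridges on either side. Seated in a groove its centre is at z = 10 mm.
- rod2: White round ceramic rod, 110 mm long (its x axis), 8 mm thick, 15 g; origin at its centre. Starts as rod1 does. A tooth sliding on a ridge from the tray's middle outwards pushes a rod's end into line with the grooves; one that comes from a rod's end inwards drags the rod along, turns it crosswise or jams it. Comb one way, then the other.
- rod3: White round ceramic rod, 110 mm long (its x axis), 8 mm thick, 15 g; origin at its centre. Starts as rod1 does, but turned the other way. Brittle: rake forces on a rod must stay under 10 N.
- rod4: White round ceramic rod, 110 mm long (its x axis), 8 mm thick, 15 g; origin at its centre. Starts as rod3 does.
- adaptor: Bystander, to be left alone: white round plug adaptor, 46 mm across, 26 mm tall with two 18 mm pins on top; origin at the centre of its underside.
- slate: Bystander, to be left alone: small flat grey stone, about 80 x 52 x 26 mm; origin at the centre of its underside.
- dropper: Bystander, to be left alone: small white bottle with black cap, 36 mm across, 75 mm tall; origin at the centre of its underside.
- pad: Bystander, to be left alone: blue cleaning pad 75 x 55 x 22 mm; origin at the centre of its underside.
- jar: Bystander, to be left alone: amber jar with black cap, 60 mm across, 60 mm tall; origin at the centre of its underside.
Not all that is in view belongs to the job. Leave any purple or red look-alike of the rod4 alone.

How it is judged:
By the outcome, as a careful person would: the job done as asked, in the order asked, and still so for the second after the job is handed in, with the robot touching nothing.
It also fails if it takes over 69 s, if anything falls off the work surface, if the arm or the gripper's body presses on something with over 40 N, if the wrist force passes 120 N, or if a joint passes its speed limit or range.

## Working session

There is one attempt and no reset: what is moved stays moved. The work goes in short steps, Python scripts to look and compute and a shell command to move; the robot and the scene stay as the last step left them, time stands still between calls to the robot, and variables do not carry over. Pictures are saved under pics/ and viewed, and the job is handed in when it is done.

```bash
ls; mkdir -p pics; python3 - <<'E'
from station import *
import cv2, numpy as np
print(tcp_to_grasp if not callable(tcp_to_grasp) else tcp_to_grasp())
s=sense(); print(s)
for n in ("top","side"):
    p,d=snapshot(n); cv2.imwrite(f"pics/{n}0.png",p); np.save(f"{n}0.npy",d); print(n,camera_info(n))
E
```

```text
pics
0.0187
{'t': 0.0, 'q': array([-1.46750843e+00,  5.28478534e-01,  1.43387274e+00,  4.37569789e-07,
        1.18138526e+00, -1.78493187e-01]), 'qd': array([-0.00015084, -0.00170362,  0.00083458, -0.00109407, -0.00158654,
        0.00124503]), 'tau': array([-4.73640557e-04, -4.42357671e+01, -1.78026956e+01, -3.02633362e-04,
        8.34494946e-03, -1.46095040e-06]), 'tcp_pos': array([ 0.17375139, -0.59963784,  0.23033541]), 'tool_rot': array([ 9.90090777e-01,  1.40424725e-01,  4.05003850e-05, -1.07117281e-03]), 'force': array([-0.222548  , -0.30784967, -0.14647281]), 'ft_torque': array([ 0.02043556,  0.01799346, -0.00278695]), 'finger_gap': 1.0033701719934134}
top {'K': array([[396.2743682 ,   0.        , 282.11080561],
       [  0.        , 396.2743682 , 216.03408292],
       [  0.        ,   0.        ,   1.        ]]), 'origin': array([ 0.36848727, -0.02018568,  1.20824559]), 'orientation': array([ 0.71194552, -0.69532577,  0.07019661, -0.06876107])}
side {'K': array([[436.80230229,   0.        , 275.01114381],
       [  0.        , 436.80230229, 207.40175247],
       [  0.        ,   0.        ,   1.        ]]), 'origin': array([0.27112285, 0.83968791, 0.7714519 ]), 'orientation': array([-0.14922041,  0.88400723, -0.43471868,  0.08534723])}
```

View pics/top0.png

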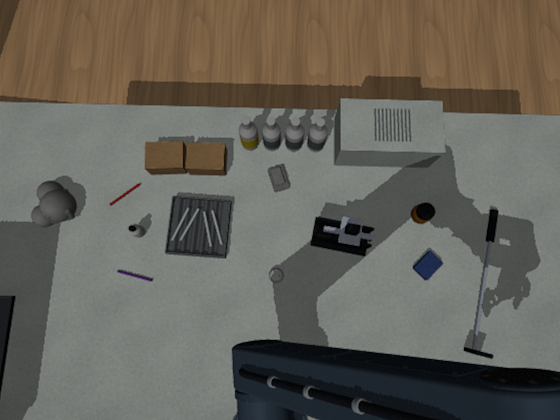

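View pics/side0.png

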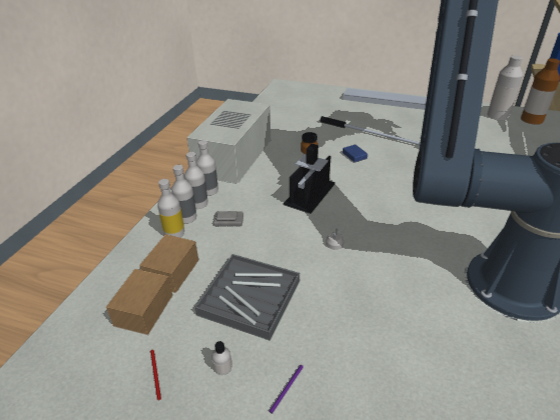

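Top view: the tray is at about (200,226), with four white rods in a "/ / \ \" pattern. The holder with the rake is at (343,235). The red stick at (125,194) and the purple one at (135,275) are look-alikes outside the tray and stay put. Next I enlarge both areas.

```bash
cat > h.py <<'E'
import numpy as np, cv2
from scipy.spatial.transform import Rotation as R
from station import *
def ray(n,uv,ci=None):
    ci=ci or camera_info(n); K=ci["K"]; uv=np.atleast_2d(uv).astype(float)
    d=np.c_[(uv[:,0]-K[0,2])/K[0,0],(uv[:,1]-K[1,2])/K[1,1],np.ones(len(uv))]
    return ci["origin"],R.from_quat(ci["orientation"]).apply(d)
def onplane(n,uv,z,ci=None):
    o,d=ray(n,uv,ci); return o+d*((z-o[2])/d[:,2])[:,None]
def proj(n,P,ci=None):
    ci=ci or camera_info(n);c=R.from_quat(ci["orientation"]).inv().apply(np.atleast_2d(P)-ci["origin"])
    return (c@ci["K"].T)[:,:2]/c[:,2:]
def cloud(n,d,ci=None):
    ci=ci or camera_info(n)
    v,u=np.mgrid[:d.shape[0],:d.shape[1]]
    o,r=ray(n,np.c_[u.ravel(),v.ravel()],ci)
    return (o+r*d.reshape(-1,1)).reshape(*d.shape,3)
E
python3 - <<'E'
from h import *
t=cv2.imread('pics/top0.png'); s=cv2.imread('pics/side0.png')
A=cv2.resize(t[180:275,150:250],None,fx=4,fy=4,interpolation=cv2.INTER_CUBIC)
B=cv2.resize(t[200:270,300:390],None,fx=4,fy=5.43,interpolation=cv2.INTER_CUBIC)[:380]
cv2.imwrite('pics/crop0.png',np.hstack([A,B]))
C=cv2.resize(s[130:220,270:350],None,fx=5,fy=5,interpolation=cv2.INTER_CUBIC)
D=cv2.resize(s[250:340,190:305],None,fx=3.4,fy=5,interpolation=cv2.INTER_CUBIC)
cv2.imwrite('pics/crop1.png',np.hstack([C,D]))
d=np.load('top0.npy');c=cloud('top',d)
# heights
print('zfloor',np.median(c[280:320,200:230,2]))
# tray
for n in ('top','side'):
    c=cloud(n,np.load(n+'0.npy'))
    print(n)
    for lo,hi,zz in ((.022,.032,'traywalls'),):
        pass
c=cloud('top',d)
print(np.round(c[225:245:2,310:375:5,2]*1000).astype(int))
E
```

```text
zfloor -0.00025390722528018106
top
side
[[  2   9  22  37  52  66  83 111 156 154 157  -3   3]
 [  0  11   5  71  73  32  49 108 155 155 156  98  98]
 [  3   6   8  68  74  71 104 114 156 156 153  92  99]
 [  2   8   8  72  70  75 108 122 154 158 147  67  79]
 [  5   6   6   6   8  68 103 122 137 151 106  33  -7]
 [ -3  72  99  99   5   5 105 106 108 122 105  72  71]
 [ -3  75  91 100  95 100 106 104 107 104 106  72  67]
 [  1  37  54  73  89  97 109 103 103 105 104  63  69]
 [ -3   7  15  36  57  77 103 105 104 105  10   5  45]
 [ -5  10  10   7  21  38  57 107 105 105 100 101  -4]]
```

View pics/crop0.png

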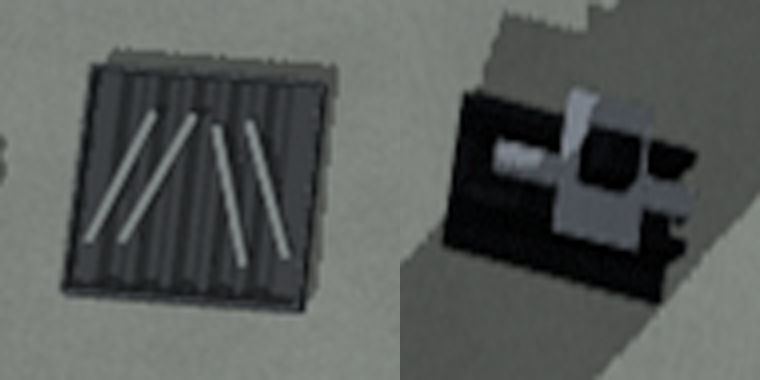

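View pics/crop1.png

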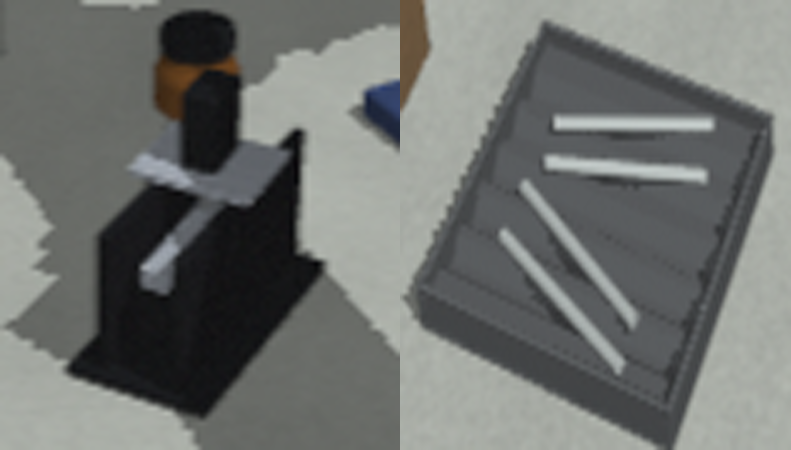

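```bash
python3 - <<'E'
from h import *
t=cv2.imread('pics/top0.png'); s=cv2.imread('pics/side0.png')
print(t[226,200],t[226,160],t[262,200],s[300,250],s[330,320])
def rect(P,name):
    r=cv2.minAreaRect((P[:,:2]*1000).astype(np.float32)); print(name,np.round(r[0],1),np.round(r[1],1),round(r[2],2))
for n,img,seed,box in (('top',t,(165,245),(150,180,250,275)),('side',s,(230,310),(185,245,310,345))):
    g=cv2.cvtColor(img,cv2.COLOR_BGR2GRAY)
    x0,y0,x1,y1=box
    c=cloud(n,np.load(n+'0.npy'))
    sub=c[y0:y1,x0:x1].reshape(-1,3)
    # colour: tray
    m=np.zeros_like(g); m[y0:y1,x0:x1]=(g[y0:y1,x0:x1]<85)*255
    m=cv2.morphologyEx(m,cv2.MORPH_OPEN,np.ones((3,3)))
    m=cv2.morphologyEx(m,cv2.MORPH_CLOSE,np.ones((7,7)))
    cs,_=cv2.findContours(m,cv2.RETR_EXTERNAL,cv2.CHAIN_APPROX_NONE); k=max(cs,key=cv2.contourArea)
    P=onplane(n,k[:,0],.028); rect(P,n+' tray28')
    w=sub[(sub[:,2]>.022)&(sub[:,2]<.036)]; rect(w,n+' depth'); print(np.round(np.median(w,0)*1000,1))
    # rods
    m=np.zeros_like(g); m[y0:y1,x0:x1]=((g[y0:y1,x0:x1]>115))*255
    ins=cv2.drawContours(np.zeros_like(g),[cv2.convexHull(k)],-1,255,-1); ins=cv2.erode(ins,np.ones((9,9)))
    m&=ins
    cs,_=cv2.findContours(m,cv2.RETR_EXTERNAL,cv2.CHAIN_APPROX_NONE)
    for q in cs:
        if cv2.contourArea(q)>15: rect(onplane(n,q[:,0],.020),n+' rod')
E
```

```text
[61 59 57] [125 129 125] [123 127 123] [95 93 90] [165 171 167]
top tray28 [572.2 228.8] [187.8 189.8] 87.0
top depth [567.  233.1] [180.9 178.8] 86.92
[568.7 236.9  25.8]
top rod [574.5 263. ] [  3.9 105.5] 64.02
side tray28 [564.4 244.4] [192.8 180.8] 87.31
side depth [609.1 232. ] [183.6 262.5] 87.06
[570.4 239.9  25.3]
side rod [574.8 289.2] [  8.4 113. ] 66.99
side rod [574.8 260.8] [  8.3 115.3] 63.97
side rod [562.9 205.8] [112.5   9.6] 14.18
side rod [568.  176.5] [111.6   6.5] 18.59
```

Tray: centre is about (0.5685, 0.233), yaw about -3°, size fits 178x180. The rods sit over the grooves at about ±28 and ±56, at angles of 0.3–0.4 rad, which matches the description. Next, the rake and holder.

```bash
python3 - <<'E'
from h import *
t=cv2.imread('pics/top0.png'); s=cv2.imread('pics/side0.png')
def rect(P,name):
    r=cv2.minAreaRect((P[:,:2]*1000).astype(np.float32)); print(name,len(P),np.round(r[0],1),np.round(r[1],1),round(r[2],2),'med',np.round(np.median(P,0)*1000,1))
for n,box in (('top',(300,205,385,262)),('side',(280,140,340,215))):
    c=cloud(n,np.load(n+'0.npy')); x0,y0,x1,y1=box
    P=c[y0:y1,x0:x1].reshape(-1,3)
    rect(P[(P[:,2]>.150)&(P[:,2]<.162)],n+' griptop')
    rect(P[(P[:,2]>.1025)&(P[:,2]<.112)],n+' flange')
    rect(P[(P[:,2]>.005)&(P[:,2]<.012)],n+' base')
    rect(P[(P[:,2]>.094)&(P[:,2]<.112)],n+' walltops+flange')
# flange by colour (grey, top) 
g=cv2.cvtColor(t,cv2.COLOR_BGR2GRAY)
cv2.imwrite('pics/h2.png',cv2.resize(cv2.convertScaleAbs(t[205:262,305:385],alpha=1.8),None,fx=9,fy=9,interpolation=cv2.INTER_NEAREST))
cv2.imwrite('pics/h3.png',cv2.resize(cv2.convertScaleAbs(s[140:215,280:340],alpha=1.5),None,fx=8,fy=8,interpolation=cv2.INTER_NEAREST))
E
```

```text
top griptop 118 [ 550.3 -213.3] [35.4 24.7] 83.05 med [ 550.  -213.9  155.1]
top flange 388 [ 552.3 -200.7] [131.1  76.7] 79.53 med [ 538.1 -209.4  105.7]
top base 436 [ 561.1 -209.7] [173.8 250.5] 1.41 med [ 520.4 -171.1    7.6]
top walltops+flange 628 [ 552.5 -200. ] [160.5  76.7] 81.05 med [ 539.3 -203.8  104. ]
side griptop 70 [ 550.5 -210.8] [38.3 23.2] 79.39 med [ 549.9 -208.8  155. ]
side flange 240 [ 551.  -212.5] [65.5 77.9] 83.29 med [ 541.5 -200.5  106.1]
side base 431 [ 581.6 -287.7] [160.8 381.4] 20.29 med [ 530.3 -152.3    8.3]
side walltops+flange 392 [ 553.3 -197.4] [161.2  76.8] 81.36 med [ 539.4 -192.6  104.8]
```

View pics/h2.png

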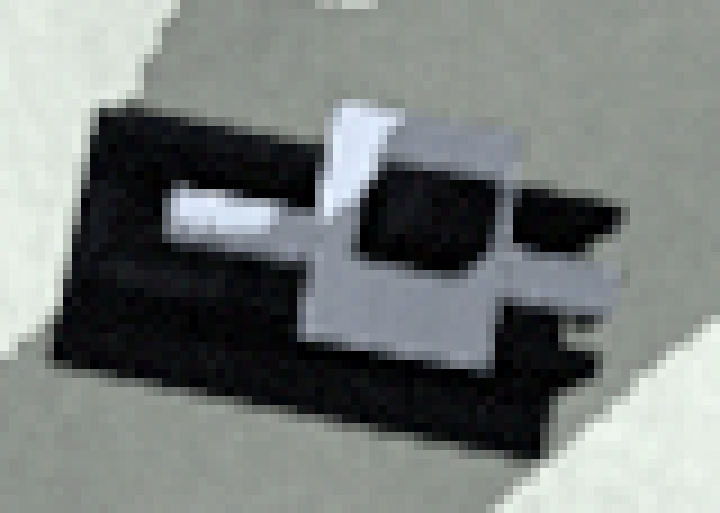

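View pics/h3.png

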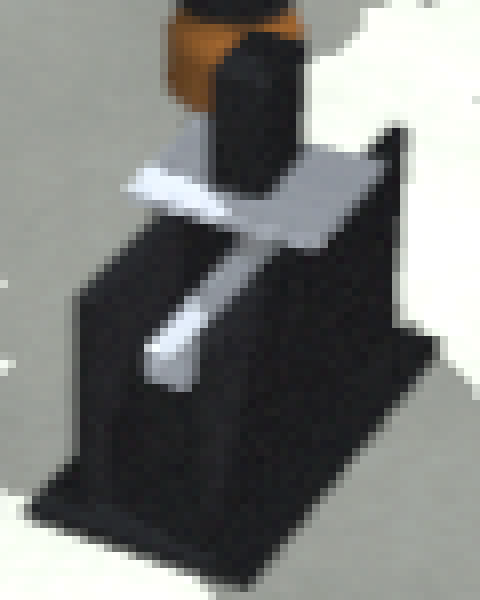

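```bash
cat >> h.py <<'E'
def quat_yaw(yy):  # tool down, tool y axis at world yaw yy (deg)
    yx=np.radians(yy+90); x=[np.cos(yx),np.sin(yx),0]; z=[0,0,-1.]; y=np.cross(z,x)
    return R.from_matrix(np.c_[x,y,z])
def go(pos,yy,start=None):
    """rows needed from the start pose (pos,R) to (pos,yaw)."""
    s=sense(); p0,r0=start or (s['tcp_pos'],R.from_quat(s['tool_rot']))
    T=quat_yaw(yy); d=r0.inv().apply(np.array(pos)-p0); a=(r0.inv()*T).as_rotvec()
    print('shift',np.round(d/.1,3),'turn',np.round(a/2/np.pi,4))
def st():
    s=sense(); r=R.from_quat(s['tool_rot']); m=r.as_matrix()
    print('t %.2f'%s['t'],'tcp',np.round(s['tcp_pos']*1000,1),'yawy %.2f'%np.degrees(np.arctan2(m[1,1],m[0,1])),'tilt',np.round(m[:2,2]*57.3,2),'F',np.round(s['force'],2),'M',np.round(s['ft_torque'],3),'gap %.3f'%s['finger_gap'])
E
python3 - <<'E'
from h import *
st()
go([.5505,-.212,.231],-8)
E
```

```text
t 0.10 tcp [ 173.8 -599.7  230.4] yawy -73.85 tilt [-0.01  0.11] F [ 0.47 -0.88  0.92] M [-0.016 -0.074  0.02 ] gap 1.004
shift [ 4.697e+00 -2.676e+00  1.000e-03] turn [-0.0002 -0.0002 -0.1829]
```

```bash
for i in 1; do python3 -m inch '[[-1,[0.5,-0.285,0],[0,0,0]],[-1,[1,-0.57,0],[0,0,0]]]' 
python3 -m inch '[[-1,[0.5,-0.285,0],[0,0,0]],[-1,[1,-0.57,0],[0,0,0]]]'
python3 -m inch '[[-1,[0.5,-0.285,0],[0,0,0]],[-1,[1,-0.57,0],[0,0,0]]]'
done; python3 -m inch '[[-1,[0.5,-0.285,0],[0,0,-0.02]],[-1,[1,-0.57,0],[0,0,-0.043]],[-1,[1,-0.57,0],[0,0,-0.066]],[-1,[1,-0.57,0],[0,0,-0.089]],[-1,[1,-0.57,0],[0,0,-0.112]],[-1,[1,-0.57,0],[0,0,-0.135]],[-1,[1,-0.57,0],[0,0,-0.158]],[-1,[1,-0.57,0],[0,0,-0.183]]]'
python3 -c "
from h import *
st(); go([.5505,-.212,.231],-8)"
```

```text
t: 0.3
tcp_pos: [0.2432, -0.5284, 0.2305]
tool_rot: [0.99, 0.139, 0.0, -0.0]
force: [1.2, 0.6, -1.3]
finger_gap: 1.001
t: 0.5
tcp_pos: [0.314, -0.4552, 0.2309]
tool_rot: [0.99, 0.14, -0.0, -0.0]
force: [1.1, -1.1, 0.2]
finger_gap: 0.998
t: 0.7
tcp_pos: [0.3838, -0.3833, 0.231]
tool_rot: [0.99, 0.14, -0.0, -0.0]
force: [0.7, -0.6, 0.1]
finger_gap: 1.001
t: 1.5
tcp_pos: [0.4629, -0.3022, 0.2309]
tool_rot: [0.755, 0.656, -0.0, -0.001]
force: [0.1, 0.4, -0.2]
finger_gap: 0.999
t 1.50 tcp [ 462.9 -302.2  230.9] yawy -8.02 tilt [-0.04  0.04] F [ 0.13  0.42 -0.24] M [-0.017 -0.026  0.023] gap 0.999
shift [ 1.016e+00  7.420e-01 -1.000e-03] turn [-0.0001 -0.0001 -0.0001]
```

```bash
python3 -m inch '[[-1,[0.4,0.3,0],[0,0,0]],[-1,[0.7,0.52,0],[0,0,0]],[-1,[1,0.74,0],[0,0,0]],[-1,[1,0.74,0],[0,0,0]]]'
python3 - <<'E'
from h import *
st(); go([.5505,-.212,.231],-8)
ci=camera_info('wrist'); print(ci)
p,d=snapshot('wrist'); cv2.imwrite('pics/w1.png',p); np.save('w1.npy',d)
E
```

```text
t: 1.9
tcp_pos: [0.5532, -0.2111, 0.2309]
tool_rot: [0.755, 0.655, 0.001, -0.0]
force: [-0.7, -0.6, -0.1]
finger_gap: 0.997
t 1.90 tcp [ 553.2 -211.1  230.9] yawy -8.12 tilt [0.06 0.08] F [-0.72 -0.56 -0.13] M [0.013 0.038 0.022] gap 0.997
shift [-0.012 -0.025 -0.001] turn [ 0.0001 -0.0002 -0.0003]
{'K': array([[325.1922621 ,   0.        , 273.63868925],
       [  0.        , 325.1922621 , 205.30785847],
       [  0.        ,   0.        ,   1.        ]]), 'origin': array([ 0.56272724, -0.14799854,  0.3739789 ]), 'orientation': array([ 0.9891842 , -0.06956825, -0.00856718,  0.12884675])}
```

View pics/w1.png

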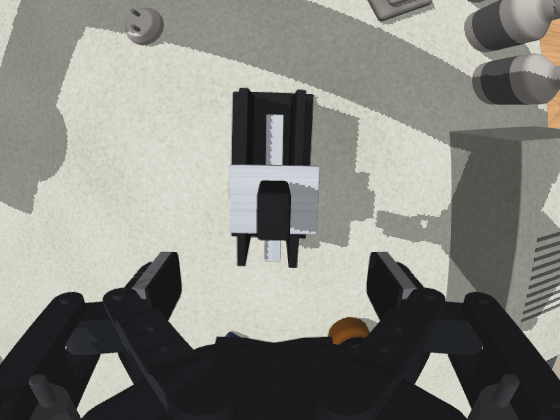

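Wrist view: grip block at (274,210), light flange at (230–318, 165–235), and the finger pads symmetric at columns 180 and 370. I measure the flange with fisheye rays at z=0.106 for a check.

```bash
cat >> h.py <<'E'
def wray(uv,ci):
    K=ci['K']; uv=np.atleast_2d(uv).astype(float); x=(uv[:,0]-K[0,2])/K[0,0]; y=(uv[:,1]-K[1,2])/K[1,1]
    th=np.hypot(x,y); k=np.sinc(th/np.pi)
    return ci['origin'],R.from_quat(ci['orientation']).apply(np.c_[x*k,y*k,np.cos(th)])
def wplane(uv,z,ci):
    o,d=wray(uv,ci); return o+d*((z-o[2])/d[:,2])[:,None]
def wproj(P,ci):
    c=R.from_quat(ci['orientation']).inv().apply(np.atleast_2d(P)-ci['origin']); r=np.hypot(c[:,0],c[:,1]); th=np.arctan2(r,c[:,2])
    return np.c_[c[:,0]/r*th,c[:,1]/r*th]*ci['K'][0,0]+ci['K'][:2,2]
E
python3 - <<'E'
from h import *
ci=camera_info('wrist'); p=cv2.imread('pics/w1.png').astype(int)
m=((p[...,0]-p[...,2]>4)&(p.sum(2)>330)).astype(np.uint8)*255
box=np.zeros_like(m); box[155:245,222:330]=255; m&=box
m=cv2.morphologyEx(m,cv2.MORPH_OPEN,np.ones((3,3)))
blk=((p.sum(2)<120).astype(np.uint8)*255)&box
cs,_=cv2.findContours(m,0,cv2.CHAIN_APPROX_NONE); k=max(cs,key=cv2.contourArea)[:,0]
k=k[(k[:,1]>164)]; print(k.min(0),k.max(0))
P=wplane(k,.106,ci); r=cv2.minAreaRect((P[:,:2]*1000).astype(np.float32)); print(np.round(r,1) if 0 else r)
# holder base / wall-tops corners
for nm,uv,z in (('griptop back L',(261,182),.156),('R',(288,182),.156),('wall tops L',(240,90),.1),('R',(304,92),.1),('near L',(241,264),.1),('near R',(293,264),.1)):
    print(nm,np.round(wplane(uv,z,ci)[0]*1000,1))
E
```

```text
[229 165] [318 233]
((551.756591796875, -214.99696350097656), (59.51643371582031, 75.28972625732422), 81.03179931640625)
griptop back L [ 547.  -189.3  156. ]
R [ 565.2 -191.8  156. ]
wall tops L [ 537.4 -119.4  100. ]
R [ 589.8 -128.6  100. ]
near L [ 513.1 -273.1  100. ]
near R [ 561.  -279.7  100. ]
```

```bash
python3 -c "
from h import *
go([.5512,-.2135,.113],-8.6)"
python3 -m inch '[[-1,[-0.02,-0.02,0.4],[0,0,0.0013]],[-1,[-0.02,-0.02,0.7],[0,0,0.0013]],[-1,[-0.02,-0.02,0.95],[0,0,0.0013]],[-1,[-0.02,-0.02,0.95],[0,0,0.0013]]]'
python3 -c "
from h import *
st();go([.5512,-.2135,.113],-8.6)"
```

```text
shift [-0.01  -0.003  1.178] turn [-0.0001 -0.      0.0012]
t: 2.35
tcp_pos: [0.5451, -0.2155, 0.1327]
tool_rot: [0.76, 0.65, -0.002, -0.004]
force: [-0.1, 0.1, -0.2]
finger_gap: 1.001
t 2.35 tcp [ 545.1 -215.5  132.7] yawy -8.92 tilt [-0.46  0.26] F [-0.14  0.08 -0.24] M [ 0.032 -0.006 -0.045] gap 1.001
shift [0.028 0.059 0.197] turn [-0.0014 -0.0005 -0.0009]
```

```bash
python3 -m inch '[[-1,[0,0,0],[0,0,0]],[-1,[0,0,0],[0,0,0]]]' >/dev/null
python3 -c "
from h import *
st();go([.5512,-.2135,.113],-8.6)"
```

```text
t 2.55 tcp [ 549.3 -217.2  137.8] yawy -8.88 tilt [ 0.13 -0.09] F [-0.07  0.14 -0.75] M [ 0.004 -0.01   0.025] gap 0.998
shift [0.04  0.013 0.248] turn [ 0.0004  0.0002 -0.0008]
```

```bash
python3 -m inch '[[-1,[0.04,0.015,0.12],[0,0,-0.001]],[-1,[0.04,0.015,0.24],[0,0,-0.001]],[-1,[0.04,0.015,0.24],[0,0,-0.001]],[-1,[0.04,0.015,0.24],[0,0,-0.001]]]' >/dev/null
python3 -c "
from h import *
st();go([.5512,-.2135,.113],-8.6)"
```

```text
t 2.95 tcp [ 550.4 -212.   111.7] yawy -8.47 tilt [-0.06  0.04] F [ 0.28  0.64 -0.38] M [ 0.027 -0.023  0.02 ] gap 1.003
shift [-0.013  0.01  -0.013] turn [-0.0002 -0.0001  0.0004]
```

```bash
python3 -m inch '[[1,[0,0,0],[0,0,0]],[1,[0,0,0],[0,0,0]],[1,[0,0,0],[0,0,0]],[1,[0,0,0],[0,0,0]],[1,[0,0,0],[0,0,0]],[1,[0,0,0],[0,0,0]]]' 80
python3 -c "
from h import *
st()"
```

```text
t: 3.55
tcp_pos: [0.5513, -0.2127, 0.1128]
tool_rot: [0.758, 0.653, 0.0, 0.001]
force: [0.9, -0.2, 2.4]
finger_gap: 0.27
t 3.55 tcp [ 551.3 -212.7  112.8] yawy -8.49 tilt [ 0.09 -0.04] F [ 0.93 -0.17  2.41] M [ 0.087 -0.046 -0.004] gap 0.270
```

```bash
python3 -m inch '[[1,[0,0,-0.15],[0,0,0]],[1,[0,0,-0.4],[0,0,0]],[1,[0,0,-0.7],[0,0,0]],[1,[0,0,-1],[0,0,0]],[1,[0,0,-1],[0,0,0]],[1,[0,0,-1],[0,0,0]]]' 
python3 - <<'E'
from h import *
st()
yaw=-3.0
go([.5685,.233,.213],yaw)
p,d=snapshot('side'); cv2.imwrite('pics/s2.png',p); np.save('s2.npy',d)
cv2.imwrite('pics/s2c.png',cv2.resize(p[60:220,240:400],None,fx=3.5,fy=3.5))
E
```

```text
t: 4.15
tcp_pos: [0.5501, -0.2121, 0.2118]
tool_rot: [0.758, 0.653, -0.0, -0.0]
force: [-0.2, 0.6, -2.6]
finger_gap: 0.277
t 4.15 tcp [ 550.1 -212.1  211.8] yawy -8.49 tilt [-0.04  0.02] F [-0.16  0.61 -2.64] M [0.016 0.032 0.014] gap 0.277
shift [ 4.43  -0.475 -0.01 ] turn [-0.0001 -0.     -0.0153]
```

View pics/s2c.png

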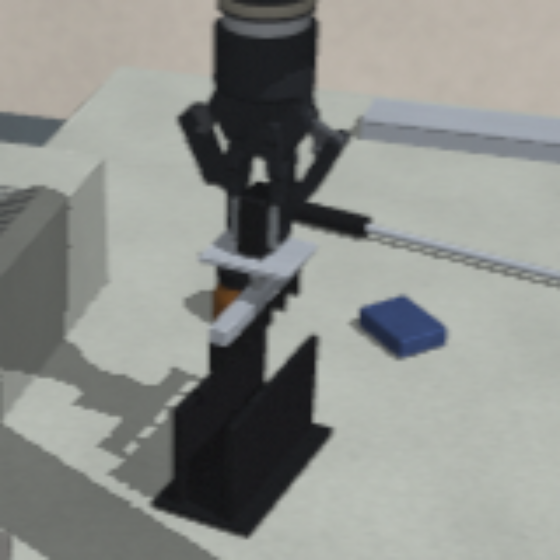

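```bash
R='[[1,[0.3,-0.03,0],[0,0,-0.002]],[1,[0.65,-0.07,0],[0,0,-0.004]],[1,[1,-0.11,0],[0,0,-0.005]]]'; 
python3 -m inch '[[1,[0.3,-0.03,0],[0,0,-0.002]],[1,[0.65,-0.07,0],[0,0,-0.004]],[1,[1,-0.11,0],[0,0,-0.004]]]' >/dev/null
python3 -m inch '[[1,[0.4,-0.03,0],[0,0,-0.002]],[1,[0.8,-0.07,0],[0,0,-0.004]],[1,[1,-0.09,0],[0,0,-0.004]]]' >/dev/null
python3 -m inch '[[1,[0.4,-0.03,0],[0,0,-0.002]],[1,[0.8,-0.06,0],[0,0,-0.004]],[1,[1,-0.07,0],[0,0,-0.004]]]' >/dev/null
python3 -m inch '[[1,[0.4,-0.03,0],[0,0,-0.002]],[1,[0.8,-0.06,0],[0,0,-0.003]],[1,[1,-0.06,0],[0,0,-0.003]],[1,[1,-0.06,0],[0,0,-0.003]],[1,[1,-0.06,0],[0,0,-0.003]]]' >/dev/null
python3 - <<'E'
from h import *
st()
go([.5685,.233,.213],-3)
E
```

```text
t 5.60 tcp [560.6 188.7 210.2] yawy -3.01 tilt [-0.25 -0.08] F [ 0.85  0.3  -3.04] M [-0.066  0.011 -0.017] gap 0.269
shift [ 0.447  0.056 -0.029] turn [-0.0007  0.0003 -0.    ]
```

```bash

python3 -m inch '[[1,[0.2,0.03,0],[0,0,0]],[1,[0.43,0.04,-0.02],[0,0,0]],[1,[0.43,0.04,-0.02],[0,0,0]],[1,[0.43,0.04,-0.02],[0,0,0]]]' >/dev/null
python3 - <<'E'
from h import *
st()
go([.5685,.233,.213],-3)
ci=camera_info('wrist'); import pickle; 
p,d=snapshot('wrist'); cv2.imwrite('pics/w2.png',p); np.save('w2.npy',d); pickle.dump(ci,open('w2.pkl','wb'))
p,d=snapshot('top'); cv2.imwrite('pics/t2.png',cv2.resize(p[160:290,130:270],None,fx=4,fy=4,interpolation=2));cv2.imwrite('pics/t2full.png',p); np.save('t2.npy',d)
E
```

```text
t 6.00 tcp [567.9 230.3 213.4] yawy -3.12 tilt [-0.12 -0.08] F [-0.8  -0.61 -2.27] M [-0.01   0.07   0.004] gap 0.269
shift [0.028 0.005 0.004] turn [-0.0003  0.0002 -0.0003]
```

View pics/w2.png

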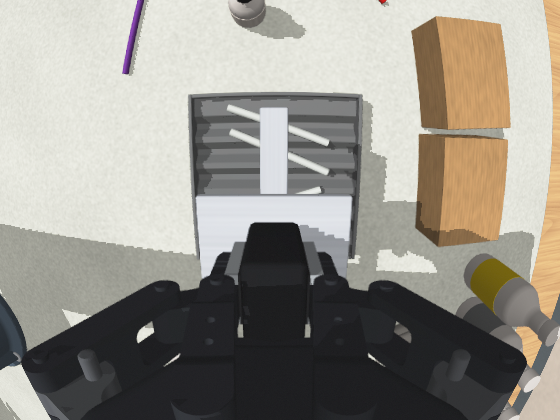

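View pics/t2.png

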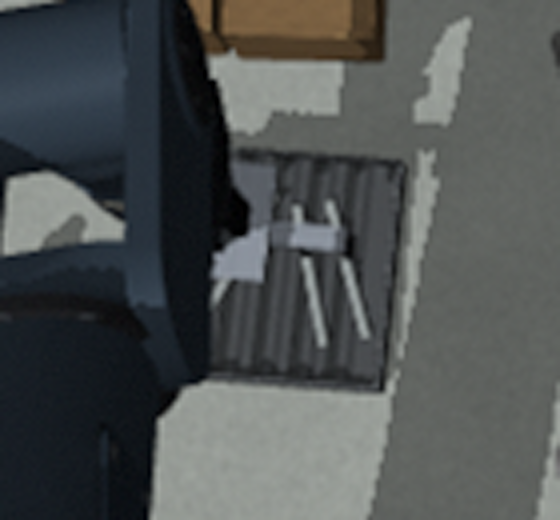

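Wrist view: the bar's top is at (260–288, 108–193). The tray's far wall is at row 96, columns 190–362, with the rods and ridges visible. I measure both from this one view.

```bash
python3 - <<'E'
from h import *
import pickle
ci=pickle.load(open('w2.pkl','rb')); d=np.load('w2.npy'); p=cv2.imread('pics/w2.png')
v,u=np.mgrid[:420,:560]; o,r=wray(np.c_[u.ravel(),v.ravel()],ci)
rc=R.from_quat(ci['orientation']).inv().apply(r)
C=(o+r*(d.ravel()/rc[:,2])[:,None]).reshape(420,560,3)
b=C[112:190,264:285].reshape(-1,3); print('bar top z',np.median(b[:,2])*1000, b[:,2].std()*1000)
f=C[200:225,210:345].reshape(-1,3); print('flange z',np.median(f[:,2])*1000)
zb=np.median(b[:,2])
g=cv2.cvtColor(p,cv2.COLOR_BGR2GRAY)
cv2.imwrite('pics/w2c.png',cv2.resize(p[85:265,180:370],None,fx=4,fy=3.2,interpolation=2))
# bar contour by colour
m=((p[...,0].astype(int)-p[...,2]>8)&(g>170)).astype(np.uint8)*255
box=np.zeros_like(m); box[100:192,250:300]=255
cs,_=cv2.findContours(m&box,0,cv2.CHAIN_APPROX_NONE);k=max(cs,key=cv2.contourArea)[:,0]; print(k.min(0),k.max(0))
P=wplane(k,zb,ci); print('bar ends', np.round(cv2.minAreaRect((P[:,:2]*1000).astype(np.float32))[0:3],1) if 0 else cv2.minAreaRect((P[:,:2]*1000).astype(np.float32)))
for z in (.165,.154,.176):
  print('far end centre z',z,np.round(wplane([(260,108),(288,108),(274,108)],z,ci)*1000,1)[:,:2].tolist())
for nm,uv in (('farL',(189.5,95)),('farR',(362.5,94)),('sideL',(196,220)),('sideR',(355,220))):
    print(nm,np.round(wplane(uv,.028,ci)*1000,1)[0,:2])
E
```

```text
bar top z 172.4974978855934 9.09094131384706
flange z 206.92384362435507
[260 153] [262 189]
bar ends ((563.091796875, 265.6904296875), (20.886873245239258, 1.1547771692276), 86.49990844726562)
far end centre z 0.165 [[564.3, 301.9], [580.5, 301.1], [572.4, 301.5]]
far end centre z 0.154 [[563.9, 302.4], [581.0, 301.4], [572.4, 301.9]]
far end centre z 0.176 [[564.8, 301.5], [580.1, 300.7], [572.4, 301.0]]
farL [487.7 326.8]
farR [663.4 318.8]
sideL [482.3 194.5]
sideR [653.9 185.4]
```

View pics/w2c.png

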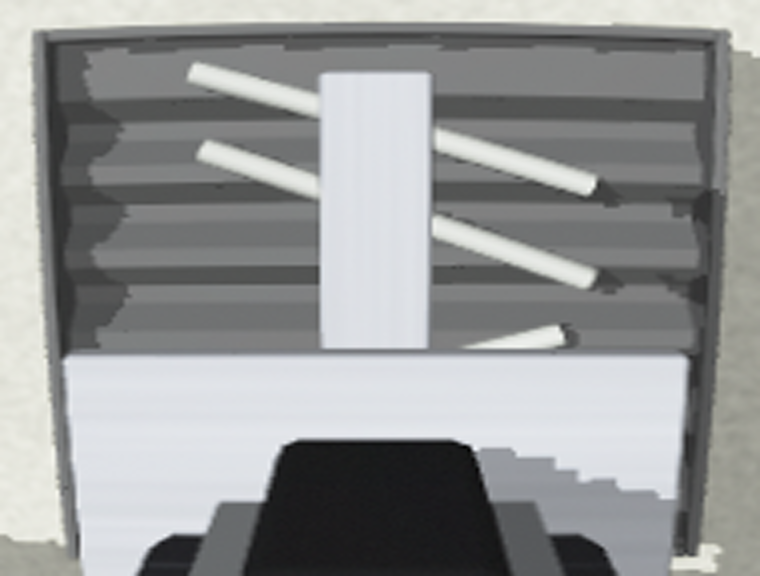

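```bash
python3 - <<'E'
from h import *
import pickle
ci=pickle.load(open('w2.pkl','rb')); p=cv2.imread('pics/w2.png'); g=cv2.cvtColor(p,cv2.COLOR_BGR2GRAY).astype(float)
for u in (220,235,300,315,330):
    col=g[90:195,u-2:u+3].mean(1); dg=np.diff(col)
    idx=[i for i in range(1,len(dg)-1) if abs(dg[i])>8 and abs(dg[i])>=abs(dg[i-1]) and abs(dg[i])>=abs(dg[i+1])]
    out=[]
    for i in idx:
        P=wplane((u,90.5+i+.0),.016,ci)[0]-np.array([.5693,.233,0]); a=np.radians(-2.9)
        yl=-np.sin(a)*P[0]+np.cos(a)*P[1]; out.append((91+i,round(dg[i]),round(yl*1000,1)))
    print(u,out)
E
```

```text
220 [(93, -77, np.float64(91.6)), (96, -40, np.float64(88.4)), (98, 15, np.float64(86.3)), (102, 22, np.float64(82.0)), (116, -25, np.float64(67.2)), (123, 28, np.float64(59.8)), (129, -13, np.float64(53.5)), (137, 9, np.float64(45.0)), (142, -33, np.float64(39.7)), (149, 42, np.float64(32.3)), (155, -9, np.float64(25.9)), (168, -27, np.float64(12.0)), (174, 37, np.float64(5.5))]
235 [(92, -52, np.float64(92.1)), (96, -48, np.float64(87.9)), (100, 36, np.float64(83.6)), (106, 38, np.float64(77.3)), (113, -42, np.float64(69.9)), (115, -32, np.float64(67.8)), (123, 35, np.float64(59.4)), (130, 48, np.float64(52.1)), (137, -38, np.float64(44.7)), (142, -40, np.float64(39.4)), (149, 28, np.float64(32.0)), (154, -8, np.float64(26.7)), (168, -35, np.float64(11.8)), (174, 42, np.float64(5.3))]
300 [(92, -96, np.float64(91.6)), (95, -31, np.float64(88.4)), (100, 40, np.float64(83.2)), (115, -30, np.float64(67.4)), (122, 24, np.float64(60.1)), (129, 43, np.float64(52.7)), (136, -51, np.float64(45.4)), (142, -28, np.float64(39.1)), (148, 23, np.float64(32.8)), (154, -11, np.float64(26.4)), (15
[... 416 characters left out ...]
, 22, np.float64(31.9)), (164, 38, np.float64(15.9)), (171, -57, np.float64(8.4)), (174, 31, np.float64(5.1)), (179, -11, np.float64(-0.3)), (187, 50, np.float64(-9.0))]
330 [(93, -89, np.float64(91.4)), (96, -40, np.float64(88.2)), (98, 13, np.float64(86.1)), (102, 19, np.float64(81.8)), (115, -26, np.float64(68.1)), (123, 24, np.float64(59.6)), (128, -10, np.float64(54.4)), (136, 8, np.float64(45.9)), (139, 9, np.float64(42.7)), (142, -19, np.float64(39.5)), (144, -19, np.float64(37.4)), (149, 25, np.float64(32.1)), (154, -9, np.float64(26.8)), (168, -21, np.float64(11.8)), (177, 19, np.float64(2.0)), (179, -9, np.float64(-0.2)), (188, 11, np.float64(-10.1)), (193, -10, np.float64(-15.6))]
```

```bash
python3 -c "
from h import *
go([.5693,.2354,.127],-2.9)"
python3 -m inch '[[1,[0.05,0,0.2],[0,0,0]],[1,[0.05,0,0.5],[0,0,0]],[1,[0.05,0.01,0.8],[0,0,-0.0005]],[1,[0.05,0.01,0.86],[0,0,-0.0005]],[1,[0.05,0.01,0.86],[0,0,-0.0005]],[1,[0.05,0.01,0.86],[0,0,-0.0005]]]'
python3 - <<'E'
from h import *
st()
go([.5693,.2354,.127],-2.9)
ci=camera_info('wrist'); import pickle; 
p,d=snapshot('wrist'); cv2.imwrite('pics/w3.png',p); np.save('w3.npy',d); pickle.dump(ci,open('w3.pkl','wb'))
cv2.imwrite('pics/w3c.png',cv2.resize(p[20:300,130:420],None,fx=2.7,fy=2.1,interpolation=2))
E
```

```text
shift [0.056 0.012 0.866] turn [-0.0003  0.0002 -0.0007]
t: 6.7
tcp_pos: [0.5707, 0.2362, 0.1295]
tool_rot: [0.725, 0.689, 0.001, 0.001]
force: [0.7, 0.2, -2.1]
finger_gap: 0.271
t 6.70 tcp [570.7 236.2 129.5] yawy -2.95 tilt [0.12 0.02] F [ 0.74  0.25 -2.09] M [0.001 0.015 0.   ] gap 0.271
shift [-0.009 -0.013  0.025] turn [ 0.0003 -0.0001 -0.0001]
```

View pics/w3c.png

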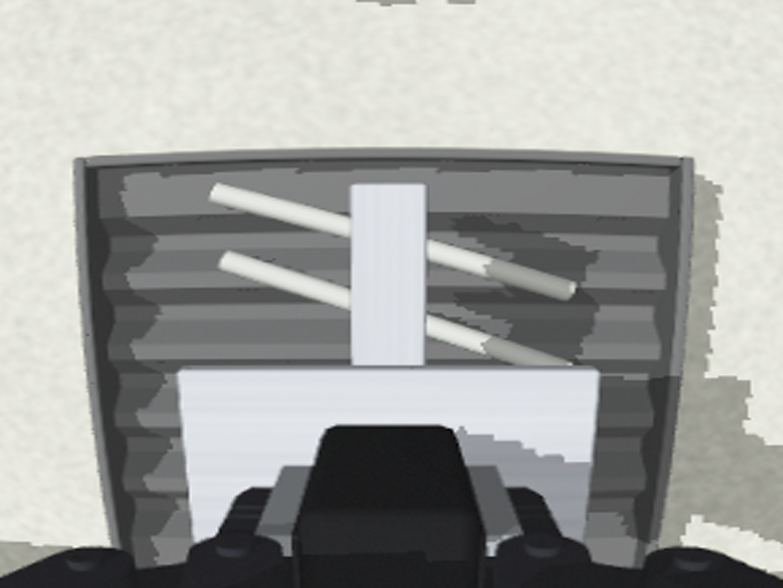

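The bar (crop 351–425, 184–365) is centred between the left and right tray walls, and its far end lies over the far shelf. I measure the remaining lateral offset.

```bash
python3 - <<'E'
from h import *
import pickle
ci=pickle.load(open('w3.pkl','rb')); p=cv2.imread('pics/w3.png'); g=cv2.cvtColor(p,cv2.COLOR_BGR2GRAY).astype(float)
O=np.array([.5698,.2335,0]); a=np.radians(-2.9)
def loc(P): P=P-O; return np.round(1000*np.array([np.cos(a)*P[0]+np.sin(a)*P[1],-np.sin(a)*P[0]+np.cos(a)*P[1]]),1)
for u in (190,310,330,350):
    col=g[70:200,u-2:u+3].mean(1); dg=np.diff(col)
    out=[]
    for i in range(1,len(dg)-1):
        if abs(dg[i])>8 and abs(dg[i])>=abs(dg[i-1]) and abs(dg[i])>=abs(dg[i+1]):
            y=loc(wplane((u,70.5+i),.016,ci)[0])[1]; out.append((71+i,int(dg[i]),float(y)))
    print(u,out)
# bar end & edges
col=g[95:125,268:280].mean(1); i=np.argmax(np.diff(col)); e=95.5+i; print('end row',e)
for v in (112,130,150):
    row=g[v,250:300]; dr=np.diff(row); print(v,250.5+np.argmax(dr),250.5+np.argmin(dr))
for z in (.078,.0826,.09):
    print(z,'bar end local',loc(wplane((274,e),z,ci)[0]), 'width',[loc(wplane((250.5+f(np.diff(g[115,250:300])),115),z,ci)[0]) for f in (np.argmax,np.argmin)])
# wall sides at a row
for v in (110,140):
    print(v,[loc(wplane((u,v),.028,ci)[0]).tolist() for u in range(155,168,3)])
E
```

```text
190 [(93, -62, 91.0), (97, -33, 87.7), (102, 10, 83.7), (104, 17, 82.1), (123, -35, 66.7), (132, 31, 59.5), (139, -11, 53.8), (150, 9, 44.9), (157, -29, 39.2), (165, 19, 32.7), (170, 15, 28.6), (172, -8, 26.9), (184, 8, 17.0), (191, -36, 11.1), (198, 17, 5.2)]
310 [(91, -62, 91.0), (96, -35, 87.0), (102, 29, 82.3), (121, -38, 67.2), (131, 9, 59.3), (136, 10, 55.3), (138, 11, 53.7), (142, 39, 50.5), (146, -30, 47.3), (152, -26, 42.6), (154, 9, 41.0), (156, -23, 39.4), (159, -10, 37.0), (165, 10, 32.1), (170, 29, 28.1), (179, 35, 20.8), (183, -22, 17.5), (185, 9, 15.8), (189, -22, 12.5), (191, -32, 10.9), (194, 34, 8.4), (196, 49, 6.7)]
330 [(91, -56, 91.6), (96, -40, 87.6), (98, 21, 86.0), (101, 30, 83.6), (122, -32, 66.8), (131, 18, 59.6), (133, -11, 58.0), (150, 30, 44.4), (160, -29, 36.4), (165, 10, 32.3), (188, 24, 13.4), (194, -37, 8.4), (196, 50, 6.8)]
350 [(92, -59, 91.5), (97, -45, 87.5), (99, 19, 85.9), (103, 26, 82.7), (122, -26, 67.4), (132, 22, 59.3), (139, -30, 53.7), (146, 11, 48.0), (157, -38, 39.1), (165, 9, 32.6), (169, 9, 29.3), (191, -37, 11.0), (197, 40, 6.0)]
end row 107.5
112 259.5 287.5
130 251.5 287.5
150 259.5 286.5
0.078 bar end local [ 1.7 74.6] width [array([-6.9, 70.2]), array([ 9.7, 70.2])]
0.0826 bar end local [ 1.7 74.4] width [array([-6.7, 70.1]), array([ 9.4, 70.1])]
0.09 bar end local [ 1.6 74.1] width [array([-6.4, 70. ]), array([ 9.1, 70. ])]
110 [[-90.3, 78.0], [-87.8, 77.9], [-85.3, 77.7], [-82.8, 77.5], [-80.3, 77.4]]
140 [[-91.1, 54.5], [-88.6, 54.3], [-86.0, 54.2], [-83.5, 54.1], [-81.0, 54.0]]
```

```bash
python3 -m inch '[[1,[-0.013,-0.005,0.1],[0,0,0]],[1,[-0.013,-0.005,0.18],[0,0,0]],[1,[-0.013,-0.005,0.18],[0,0,0]],[1,[-0.013,-0.005,0.18],[0,0,0]]]'
python3 - <<'E'
from h import *
st()
d=snapshot('wrist')[1]; ci=camera_info('wrist')
v,u=np.mgrid[:420,:560]; o,r=wray(np.c_[u.ravel(),v.ravel()],ci); rc=R.from_quat(ci['orientation']).inv().apply(r)
C=(o+r*(d.ravel()/rc[:,2])[:,None]).reshape(420,560,3)
b=C[115:180,264:284].reshape(-1,3); print('bar z med',np.percentile(b[:,2]*1000,[10,25,50,75,90]))
f=C[200:215,220:330].reshape(-1,3); print('flange z',np.percentile(f[:,2]*1000,[10,50,90]))
st()
E
```

```text
t: 7.15
tcp_pos: [0.5687, 0.2352, 0.11]
tool_rot: [0.725, 0.689, -0.0, -0.0]
force: [0.2, -0.8, -2.8]
finger_gap: 0.272
t 7.15 tcp [568.7 235.2 110. ] yawy -2.90 tilt [-0.04 -0.01] F [ 0.22 -0.84 -2.78] M [ 0.035  0.066 -0.028] gap 0.272
bar z med [68.65770371 69.04363179 69.43529882 69.85540752 70.25449725]
flange z [103.02572974 103.78637079 104.54799367]
t 7.20 tcp [569.  235.3 110.3] yawy -2.90 tilt [-0.  0.] F [-0.57  0.64 -2.6 ] M [0.009 0.    0.041] gap 0.271
```

```bash
python3 -m inch '[[1,[0,0.01,0.04],[0,0,0]],[1,[0,0.01,0.09],[0,0,0]],[1,[0,0.01,0.09],[0,0,0]],[1,[0,0.01,0.09],[0,0,0]]]' |grep force
python3 -c "
from h import *
st()"
python3 -m inch '[[1,[0,0,0.01],[0,0,0]],[1,[0,0,0.01],[0,0,0]],[1,[0,0,0.01],[0,0,0]]]' |grep force
python3 -c "
from h import *
st()"
python3 -m inch '[[1,[0,0,0.01],[0,0,0]],[1,[0,0,0.01],[0,0,0]],[1,[0,0,0.01],[0,0,0]]]' |grep force
python3 -c "
from h import *
st()"
```

```text
force: [-0.1, 1.2, -2.0]
t 7.60 tcp [569.8 235.1 101. ] yawy -2.91 tilt [-0.04 -0.01] F [-0.09  1.16 -1.97] M [-0.001  0.002 -0.027] gap 0.268
force: [0.2, 0.1, -2.0]
t 7.90 tcp [570.  235.2 100.4] yawy -2.91 tilt [0.01 0.  ] F [ 0.24  0.11 -2.01] M [ 0.008 -0.024  0.004] gap 0.269
force: [-0.3, -0.3, -2.8]
t 8.20 tcp [570.  235.2  99.3] yawy -2.90 tilt [ 0. -0.] F [-0.33 -0.35 -2.81] M [ 0.009 -0.025  0.027] gap 0.269
```

```bash
python3 -m inch '[[1,[0,0,0.01],[0,0,0]],[1,[0,0,0.01],[0,0,0]],[1,[0,0,0.01],[0,0,0]]]' >/dev/null
python3 -c "
from h import *
st()"
python3 -m inch '[[1,[0,0,0.005],[0,0,0]],[1,[0,0,0.005],[0,0,0]],[1,[0,0,0.005],[0,0,0]]]' >/dev/null
python3 -c "
from h import *
st()"
python3 -m inch '[[1,[0,0,0.005],[0,0,0]],[1,[0,0,0.005],[0,0,0]],[1,[0,0,0.005],[0,0,0]]]' >/dev/null
python3 -c "
from h import *
st()"
```

```text
t 8.50 tcp [569.9 235.2  98.3] yawy -2.91 tilt [-0.01  0.  ] F [-0.31  0.56 -3.28] M [ 0.004  0.036 -0.015] gap 0.272
t 8.80 tcp [570.  235.2  97.8] yawy -2.91 tilt [-0.  0.] F [-0.95  0.55 -3.21] M [0.05  0.031 0.01 ] gap 0.272
t 9.10 tcp [570.  235.2  97.3] yawy -2.91 tilt [-0.  0.] F [-0.59  0.41 -2.21] M [0.006 0.009 0.004] gap 0.274
```

```bash
python3 -m inch '[[1,[0,0,0.005],[0,0,0]],[1,[0,0,0.005],[0,0,0]],[1,[0,0,0.005],[0,0,0]]]' >/dev/null
python3 -c "
from h import *
st()"
python3 -m inch '[[1,[0,0,0.005],[0,0,0]],[1,[0,0,0.005],[0,0,0]],[1,[0,0,0.005],[0,0,0]]]' >/dev/null
python3 -c "
from h import *
st()"
python3 -m inch '[[1,[0,0,0.004],[0,0,0]],[1,[0,0,0.004],[0,0,0]],[1,[0,0,0.004],[0,0,0]]]' >/dev/null
python3 -c "
from h import *
st()"
```

```text
t 9.40 tcp [570.1 235.2  97. ] yawy -2.91 tilt [0.01 0.  ] F [ 0.82  0.46 -0.84] M [0.014 0.043 0.004] gap 0.267
t 9.70 tcp [570.1 235.2  96.5] yawy -2.91 tilt [0.01 0.  ] F [-0.89  0.86 -0.29] M [-0.006  0.101  0.002] gap 0.270
t 10.00 tcp [570.1 235.2  96.1] yawy -2.91 tilt [0.01 0.  ] F [ 0.3  -0.    1.14] M [-0.043  0.087  0.056] gap 0.269
```

Contact is felt at TCP z≈97.2 mm, as predicted (≈97), and the net press is now about 3.5 N. I comb outward along tool +y, the tray's +x.

```bash
python3 -m inch '[[1,[0,0.02,0],[0,0,0]],[1,[0,0.04,0],[0,0,0]],[1,[0,0.06,0],[0,0,0]],[1,[0,0.08,0],[0,0,0]],[1,[0,0.1,0],[0,0,0]],[1,[0,0.12,0],[0,0,0]],[1,[0,0.14,0],[0,0,0]],[1,[0,0.16,0],[0,0,0]],[1,[0,0.18,0],[0,0,0]],[1,[0,0.2,0],[0,0,0]]]' >/dev/null
python3 -c "
from h import *
st()"
python3 -m inch '[[1,[0,0.02,0],[0,0,0]],[1,[0,0.04,0],[0,0,0]],[1,[0,0.06,0],[0,0,0]],[1,[0,0.08,0],[0,0,0]],[1,[0,0.1,0],[0,0,0]]]' >/dev/null
python3 -c "
from h import *
st()"
python3 -m inch '[[1,[0,0.02,0],[0,0,0]],[1,[0,0.04,0],[0,0,0]],[1,[0,0.06,0],[0,0,0]],[1,[0,0.08,0],[0,0,0]],[1,[0,0.1,0],[0,0,0]]]' >/dev/null
python3 - <<'E'
from h import *
st()
p,d=snapshot('wrist'); cv2.imwrite('pics/w4c.png',cv2.resize(p[60:300,130:420],None,fx=2.7,fy=2.4,interpolation=2))
p,d=snapshot('side'); cv2.imwrite('pics/s4c.png',cv2.resize(p[230:360,180:320],None,fx=4.5,fy=4.5,interpolation=2))
E
```

```text
t 11.00 tcp [590.1 234.2  95.9] yawy -2.91 tilt [-0. -0.] F [-4.17 -0.25  2.26] M [0.015 0.726 0.019] gap 0.272
t 11.50 tcp [600.2 233.7  95.9] yawy -2.91 tilt [0. 0.] F [-3.05  0.61  2.31] M [ 0.016  0.699 -0.043] gap 0.269
t 12.00 tcp [610.1 233.2  96. ] yawy -2.91 tilt [0. 0.] F [-2.73  0.03  2.08] M [0.053 0.723 0.018] gap 0.270
```

View pics/w4c.png

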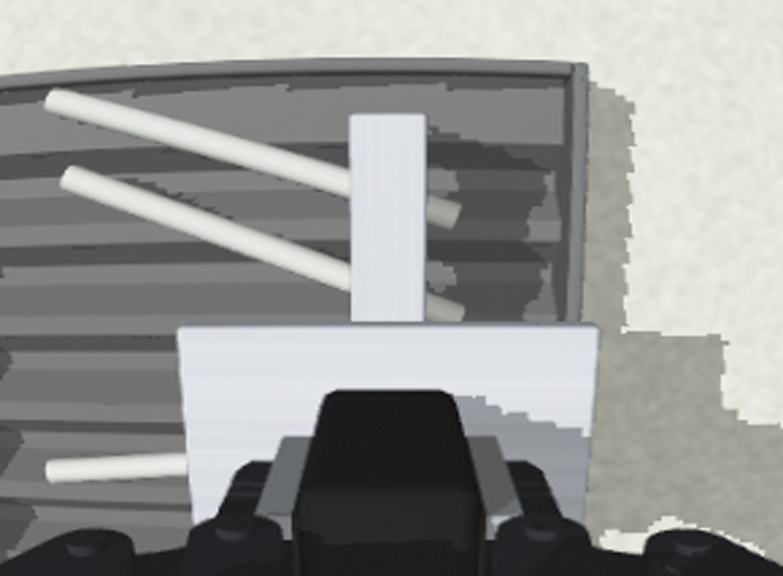

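View pics/s4c.png

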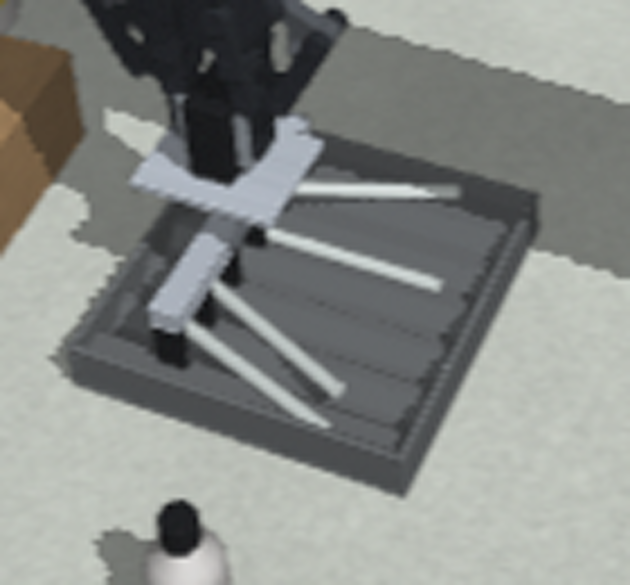

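```bash
python3 -m inch '[[1,[0,0.02,-0.003],[0,0,0]],[1,[0,0.04,-0.003],[0,0,0]],[1,[0,0.06,-0.003],[0,0,0]],[1,[0,0.08,-0.003],[0,0,0]],[1,[0,0.1,-0.003],[0,0,0]]]' >/dev/null
python3 - <<'E'
from h import *
st()
p,d=snapshot('side'); cv2.imwrite('pics/s5c.png',cv2.resize(p[230:360,180:320],None,fx=4.5,fy=4.5,interpolation=2))
E
```

```text
t 12.60 tcp [620.2 232.6  96.2] yawy -2.91 tilt [ 0. -0.] F [-2.42 -0.27  0.99] M [ 0.002  0.584 -0.011] gap 0.269
```

View pics/s5c.png

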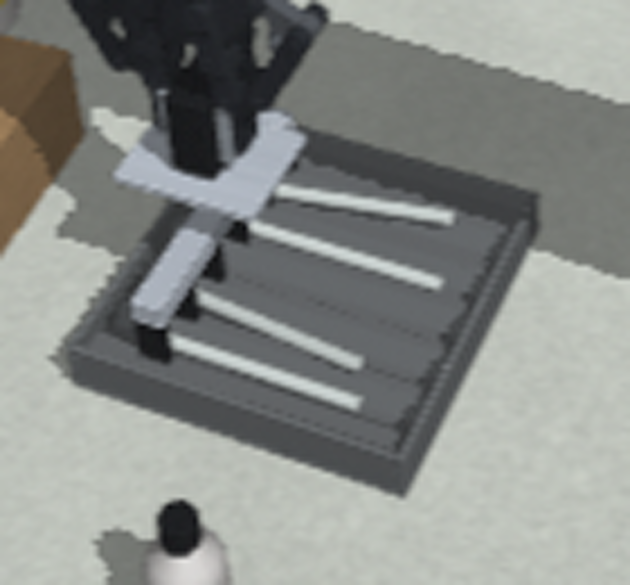

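Rods are swinging into line and the forces are low. I continue outward to about +66 mm.

```bash
python3 -m inch '[[1,[0,0.02,0],[0,0,0]],[1,[0,0.04,0],[0,0,0]],[1,[0,0.06,0],[0,0,0]],[1,[0,0.08,0],[0,0,0]],[1,[0,0.1,0],[0,0,0]],[1,[0,0.12,0],[0,0,0]],[1,[0,0.14,0],[0,0,0]],[1,[0,0.16,0],[0,0,0]]]' >/dev/null
python3 - <<'E'
from h import *
st()
p,d=snapshot('side'); cv2.imwrite('pics/s6c.png',cv2.resize(p[230:360,180:320],None,fx=4.5,fy=4.5,interpolation=2))
E
```

```text
t 13.45 tcp [636.1 231.9  96.2] yawy -2.91 tilt [0. 0.] F [-3.18 -0.28  1.16] M [ 0.026  0.543 -0.003] gap 0.270
```

View pics/s6c.png

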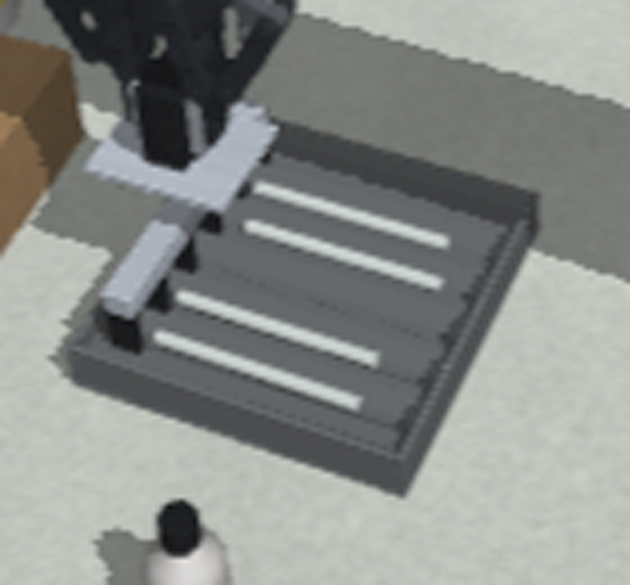

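All four look parallel. I lift off and check the rod heights and positions.

```bash
python3 -m inch '[[1,[0,0,-0.05],[0,0,0]],[1,[0,0,-0.2],[0,0,0]],[1,[0,0,-0.5],[0,0,0]],[1,[0,0,-0.9],[0,0,0]],[1,[0,0,-0.9],[0,0,0]]]' >/dev/null
python3 - <<'E'
from h import *
st()
O=np.array([.5695,.2333,0]); a=np.radians(-2.9)
p,d=snapshot('side'); cv2.imwrite('pics/s7c.png',cv2.resize(p[230:360,180:320],None,fx=4.5,fy=4.5,interpolation=2))
C=cloud('side',d)
g=cv2.cvtColor(p,cv2.COLOR_BGR2GRAY); m=np.zeros_like(g); m[245:345,185:310]=(g[245:345,185:310]>118)*255
L=C-O; lx=np.cos(a)*L[...,0]+np.sin(a)*L[...,1]; ly=-np.sin(a)*L[...,0]+np.cos(a)*L[...,1]
m[(abs(lx)>.08)|(abs(ly)>.08)|(C[...,2]>.04)]=0
cs,_=cv2.findContours(m,0,cv2.CHAIN_APPROX_NONE)
for q in cs:
    if cv2.contourArea(q)<30: continue
    mm=cv2.drawContours(np.zeros_like(m),[q],-1,255,-1)>0
    print('area',cv2.contourArea(q),'z pct',np.round(np.percentile(C[mm][:,2]*1000,[20,50,80]),1))
    for z in (.010,.020):
        P=onplane('side',q[:,0],z)-O; X=np.cos(a)*P[:,0]+np.sin(a)*P[:,1];Y=-np.sin(a)*P[:,0]+np.cos(a)*P[:,1]
        r=cv2.minAreaRect((np.c_[X,Y]*1000).astype(np.float32)); print('  z',z,np.round(r[0],1),np.round(r[1],1),round(r[2],1))
    # z along rod
    X=lx[mm]; Z=C[mm][:,2]; lo=X<np.percentile(X,30); hi=X>np.percentile(X,70); print('  z ends',np.median(Z[lo])*1000,np.median(Z[hi])*1000)
E
```

```text
t 14.00 tcp [641.2 232.8 194.1] yawy -2.90 tilt [0.93 0.16] F [ 1.28  0.43 -1.91] M [ 0.058 -0.073  0.042] gap 0.270
area 120.5 z pct [10.6 12.6 14. ]
  z 0.01 [ 5.  55.2] [  8.4 113.1] 89.7
  z 0.02 [ 0.7 62.2] [  8.2 111.6] 89.7
  z ends 12.912113340972088 12.057706848571549
area 120.0 z pct [11.1 12.5 14.2]
  z 0.01 [ 6.3 27.9] [  9.4 112.1] 89.3
  z 0.02 [ 1.9 35.3] [  9.3 110.6] 89.3
  z ends 13.00947403955277 12.143900052275502
area 106.0 z pct [10.5 12.4 14.1]
  z 0.01 [ -3.3 -28.3] [  9.7 112.5] 89.8
  z 0.02 [ -7.6 -20.1] [  9.5 111.1] 89.8
  z ends 12.481994319899826 12.269392408529479
area 100.5 z pct [10.8 12.6 14.3]
  z 0.01 [  4.  -55.4] [  9.7 112.6] 89.8
  z 0.02 [ -0.3 -46.9] [  9.6 111.1] 89.8
  z ends 12.629542111648684 12.213853823047682
```

View pics/s7c.png

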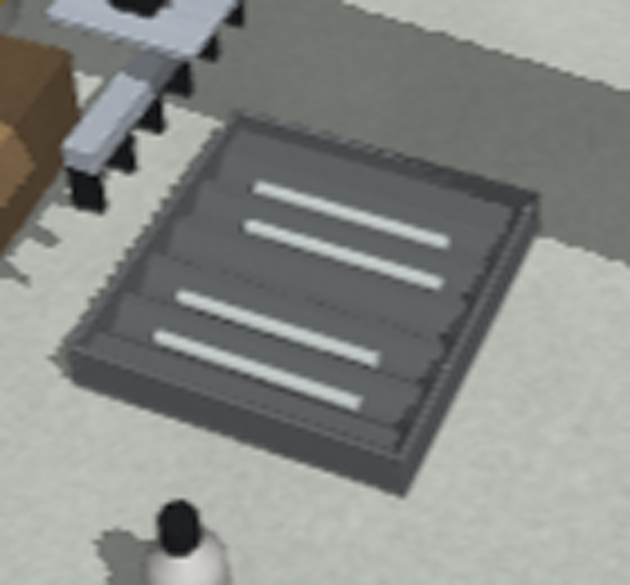

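All four rods are seated: rays at z=10 mm put them at y = 55.2, 27.9, -28.3, -55.4 mm, within 1° of the grooves, and their heights fit. No second pass is needed. I take the rake back.

```bash
python3 -m inch '[[1,[0,0,0],[0,0,0]],[1,[0,0,-0.1],[0,0,0]],[1,[0,0,-0.22],[0,0,0]],[1,[0,0,-0.22],[0,0,0]]]' >/dev/null; python3 - <<'E'
from h import *
st(); go([.5513,-.2127,.212],-8.5)
E
```

```text
t 14.45 tcp [637.2 232.1 210. ] yawy -2.91 tilt [0.2  0.04] F [ 0.85  0.95 -2.62] M [ 0.017  0.017 -0.036] gap 0.271
shift [-4.486 -0.633 -0.026] turn [ 0.0005 -0.0002  0.0155]
```

```bash

python3 -m inch '[[1,[-0.3,-0.04,0],[0,0,0]],[1,[-0.65,-0.09,-0.02],[0,0,0.002]],[1,[-1,-0.14,-0.04],[0,0,0.004]]]' >/dev/null
python3 -m inch '[[1,[-0.4,-0.05,0],[0,0,0]],[1,[-0.8,-0.12,0],[0,0,0.002]],[1,[-1,-0.15,0],[0,0,0.004]]]' >/dev/null
python3 -m inch '[[1,[-0.4,-0.05,0],[0,0,0]],[1,[-0.8,-0.12,0],[0,0,0.002]],[1,[-1,-0.16,0],[0,0,0.004]]]' >/dev/null
python3 -m inch '[[1,[-0.4,-0.05,0],[0,0,0]],[1,[-0.8,-0.12,0],[0,0,0.002]],[1,[-1,-0.18,0],[0,0,0.0035]],[1,[-1,-0.18,0],[0,0,0.0035]],[1,[-1,-0.18,0],[0,0,0.0035]]]' >/dev/null
python3 - <<'E'
from h import *
st(); go([.5513,-.2127,.212],-8.5)
E
```

```text
t 15.85 tcp [ 537.9 -160.9  212.2] yawy -8.57 tilt [0.01 0.03] F [ 0.49 -0.05 -3.14] M [-0.012  0.031 -0.041] gap 0.272
shift [-0.492  0.21   0.002] turn [ 0.     -0.0001 -0.0002]
```

```bash

python3 -m inch '[[1,[-0.25,0.1,0],[0,0,0]],[1,[-0.48,0.2,0],[0,0,0]],[1,[-0.48,0.2,0],[0,0,0]],[1,[-0.48,0.2,0],[0,0,0]],[1,[-0.48,0.2,0],[0,0,0]]]' >/dev/null
python3 - <<'E'
from h import *
st(); go([.5513,-.2127,.112],-8.5)
p,d=snapshot('wrist'); cv2.imwrite('pics/w8.png',p)
E
```

```text
t 16.35 tcp [ 550.3 -209.4  211.9] yawy -8.40 tilt [-0.07  0.07] F [-0.18  0.44 -2.03] M [-0.08  -0.006 -0.061] gap 0.270
shift [-0.032  0.016  0.999] turn [-0.0002 -0.0002  0.0003]
```

View pics/w8.png

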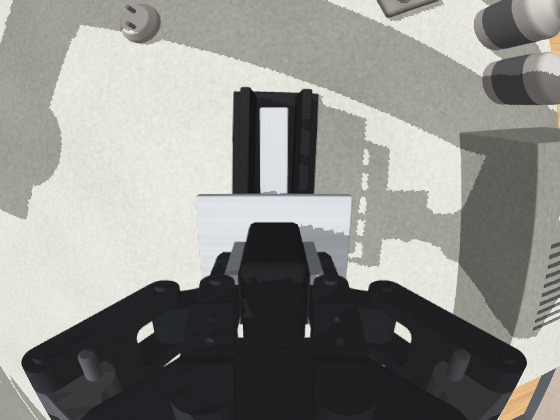

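The bar (260–288) hangs above the slot (252–302), with room on both sides. I lower it.

```bash

python3 -m inch '[[1,[-0.02,0.012,0.1],[0,0,0]],[1,[-0.02,0.012,0.25],[0,0,0]],[1,[-0.02,0.012,0.4],[0,0,0]],[1,[-0.02,0.012,0.55],[0,0,0]],[1,[-0.02,0.012,0.7],[0,0,0]],[1,[-0.02,0.012,0.82],[0,0,0]],[1,[-0.02,0.012,0.92],[0,0,0]],[1,[-0.02,0.012,0.92],[0,0,0]],[1,[-0.02,0.012,0.92],[0,0,0]]]' 
python3 -c "
from h import *
st(); go([.5513,-.2127,.1128],-8.5)"
```

```text
t: 17.3
tcp_pos: [0.5517, -0.2133, 0.1202]
tool_rot: [0.757, 0.653, 0.0, 0.0]
force: [-0.4, -0.0, -1.8]
finger_gap: 0.273
t 17.30 tcp [ 551.7 -213.3  120.2] yawy -8.48 tilt [ 0.01 -0.  ] F [-0.45 -0.01 -1.77] M [-0.005  0.003 -0.021] gap 0.273
shift [ 0.005 -0.004  0.074] turn [0.     0.     0.0001]
```

```bash

python3 -m inch '[[1,[0,0,0.03],[0,0,0]],[1,[0,0,0.06],[0,0,0]],[1,[0,0,0.06],[0,0,0]],[1,[0,0,0.06],[0,0,0]]]' |grep force
python3 -c "
from h import *
st()"
python3 -m inch '[[1,[0,0,0.006],[0,0,0]],[1,[0,0,0.006],[0,0,0]],[1,[0,0,0.006],[0,0,0]]]' |grep force
python3 -c "
from h import *
st()"
python3 -m inch '[[1,[0,0,0.006],[0,0,0]],[1,[0,0,0.006],[0,0,0]],[1,[0,0,0.006],[0,0,0]]]' |grep force
python3 -c "
from h import *
st()"
```

```text
force: [-0.1, 0.2, -2.9]
t 17.70 tcp [ 551.5 -213.3  114.4] yawy -8.49 tilt [ 0.01 -0.01] F [-0.14  0.23 -2.87] M [-0.048 -0.04  -0.002] gap 0.271
force: [-0.3, -0.0, -2.5]
t 18.00 tcp [ 551.5 -213.3  113.7] yawy -8.49 tilt [ 0. -0.] F [-0.32 -0.02 -2.47] M [ 0.04  -0.017  0.032] gap 0.270
force: [0.0, -0.5, -2.7]
t 18.30 tcp [ 551.5 -213.3  113. ] yawy -8.49 tilt [-0.  0.] F [ 0.03 -0.55 -2.73] M [ 0.003  0.02  -0.023] gap 0.273
```

```bash

python3 -m inch '[[1,[0,0,0.004],[0,0,0]],[1,[0,0,0.004],[0,0,0]],[1,[0,0,0.004],[0,0,0]]]' |grep force
python3 -c "
from h import *
st()"
python3 -m inch '[[1,[0,0,0.004],[0,0,0]],[1,[0,0,0.004],[0,0,0]],[1,[0,0,0.004],[0,0,0]]]' |grep force
python3 -c "
from h import *
st()"
```

```text
force: [-1.1, 0.2, 0.7]
t 18.60 tcp [ 551.5 -213.3  112.8] yawy -8.48 tilt [ 0.01 -0.01] F [-1.12  0.17  0.69] M [ 0.027  0.096 -0.026] gap 0.271
force: [-1.7, 0.8, 5.5]
t 18.90 tcp [ 551.5 -213.3  112.8] yawy -8.49 tilt [ 0.02 -0.01] F [-1.72  0.81  5.52] M [ 0.173  0.292 -0.019] gap 0.270
```

Seated: contact came at the height it was picked up from. I release and then retract.

```bash

python3 -m inch '[[0,[0,0,-0.004],[0,0,0]],[-1,[0,0,-0.004],[0,0,0]],[-1,[0,0,-0.004],[0,0,0]],[-1,[0,0,-0.004],[0,0,0]],[-1,[0,0,-0.004],[0,0,0]],[-1,[0,0,-0.004],[0,0,0]],[-1,[0,0,-0.004],[0,0,0]]]' 
python3 -c "
from h import *
st()"
```

```text
t: 19.6
tcp_pos: [0.5515, -0.2133, 0.1126]
tool_rot: [0.757, 0.653, -0.0, -0.0]
force: [0.4, 0.1, 1.1]
finger_gap: 1.001
t 19.60 tcp [ 551.5 -213.3  112.6] yawy -8.49 tilt [-0.  0.] F [0.38 0.12 1.15] M [ 0.041  0.013 -0.057] gap 1.001
```

```bash

python3 -m inch '[[-1,[0,0,-0.2],[0,0,0]],[-1,[0,0,-0.5],[0,0,0]],[-1,[0,0,-0.9],[0,0,0]],[-1,[0,0,-1],[0,0,0]],[-1,[0,0,-1],[0,0,0]]]' >/dev/null
python3 -m inch '[[-1,[-0.4,0,-0.2],[0,0,0]],[-1,[-0.8,0,-0.4],[0,0,0]],[-1,[-1,0,-0.5],[0,0,0]],[-1,[-1,0,-0.5],[0,0,0]],[-1,[-1,0,-0.5],[0,0,0]],[-1,[-1,0,-0.5],[0,0,0]]]' >/dev/null
python3 - <<'E'
from h import *
st()
t,d=snapshot('top'); s,ds=snapshot('side'); cv2.imwrite('pics/t9.png',t); cv2.imwrite('pics/s9.png',s)
def rect(P,name):
    r=cv2.minAreaRect((P[:,:2]*1000).astype(np.float32)); print(name,len(P),np.round(r[0],1),np.round(r[1],1),round(r[2],2),'med',np.round(np.median(P,0)*1000,1))
C=cloud('side',ds)[140:215,280:340].reshape(-1,3)
rect(C[(C[:,2]>.150)&(C[:,2]<.162)],'grip'); rect(C[(C[:,2]>.1025)&(C[:,2]<.112)],'flange')
E
```

```text
t 20.70 tcp [ 535.9 -310.2  260.5] yawy -8.44 tilt [-0.19  0.2 ] F [0.47 0.22 0.7 ] M [0.003 0.031 0.019] gap 0.999
grip 69 [ 549.6 -212.7] [39.1 23.8] 81.71 med [ 548.  -208.7  155.4]
flange 249 [ 546.9 -192.8] [ 84.3 110.7] 5.2 med [ 539.1 -200.8  106.1]
```

View pics/t9.png

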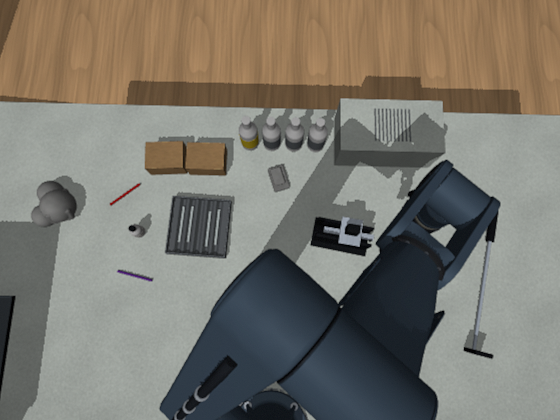

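View pics/s9.png

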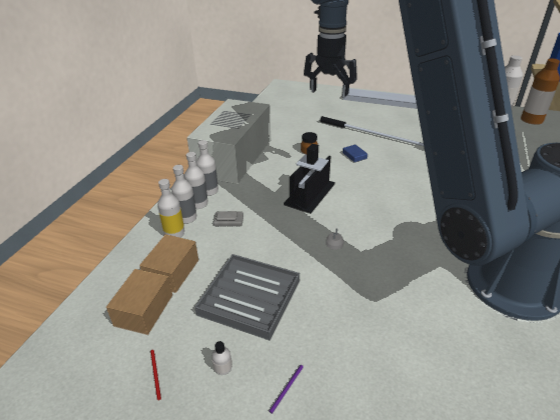

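The rake hangs level in its holder at (310,170) in the side view, the rods lie in the grooves at (248,295), the bystanders are where they were and the arm is clear. I hand in.

```bash
python3 -m inch '[[-1,[0,0,0],[0,0,0]],[-1,[0,0,0],[0,0,0]],[-1,[0,0,0],[0,0,0]]]' >/dev/null; python3 -c "
from h import *
st(); print(sign_off())"
```

```text
t 21.10 tcp [ 536.9 -311.8  262.6] yawy -8.45 tilt [-0.  0.] F [ 0.47  0.91 -0.38] M [-0.013  0.049  0.014] gap 0.998
the job is handed in; nothing more can be done
None
```

All four rods lie in the grooves and the rake is back in its holder. The job was handed in at about 21 s.

- **Combing:** I set the teeth on the ridges by feel and made one outward stroke in the tray's +x direction. At my readings between moves, the press was about 3.5 to 4.8 N and the drag 2 to 4 N. That one stroke seated all four rods, so I skipped the stroke the other way.
- **Rods:** the side camera put them at y = 55, 28, -28 and -55 mm in the tray. They were within about 1° of the grooves and at seated height.
- **Rake:** it was released at the height it was picked up from. The last depth check found its grip top at 155 mm and within about 2 mm of its starting place. The automatic flange rectangle was spoilt by other points (84 x 111 mm against 76 x 60 mm), so I relied on the flange's median height (106 mm, as before) and the pictures.
- **Other things:** by eye, the bystanders and the red and purple look-alikes were unmoved in the final pictures, and the arm stood clear.

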